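# Mount the matching puppet body in the sprung panel vice

### The job

One painted puppet body lies on the green mat as the sample: take the bare plywood blank of the same outline out of the tray and mount it in the sprung panel vice for painting. Push one end of it into one sprung jaw, lower its other end inside the opposite jaw and let the springs centre it, so that it sits level and straight in both grooves, at the middle of the jaws, and let go. Leave the other blanks, the painted bodies and everything else where they are.

Things in the scene. Friction and masses are not known exactly. Their poses are not given: they have to be found in the camera images.
- blank_hourglass: bare plywood puppet body, flat, 45 g, in one of the tray's compartments, its length across the row; outline: both end edges 72 mm wide (narrow only at the waist). 110 mm long (x), 8 mm thick (z), waist 44 mm wide (y), sides parallel over the middle 48 mm: grip there. End edges straight, square to x. Origin: middle of length, width, thickness.
- blank_shirt: bare plywood puppet body, flat, 45 g, in one of the tray's compartments, its length across the row; outline: a T: the end on its +x side is 72 mm wide, the other end stays 44 mm wide. 110 mm long (x), 8 mm thick (z), waist 44 mm wide (y), sides parallel over the middle 48 mm: grip there. End edges straight, square to x. Origin: middle of length, width, thickness.
- blank_slim: bare plywood puppet body, flat, 45 g, in one of the tray's compartments, its length across the row; outline: both ends taper to 24 mm wide end edges, the waist is its widest part. 110 mm long (x), 8 mm thick (z), waist 44 mm wide (y), sides parallel over the middle 48 mm: grip there. End edges straight, square to x. Origin: middle of length, width, thickness.
- painted_hourglass: painted puppet body, blue with white buttons, same outline as blank_hourglass (both end edges 72 mm wide (narrow only at the waist)), 110 x 8 mm; origin in its middle. The one on the green mat is the sample; the other two lie on the white drying board. Do not disturb.
- painted_shirt: painted puppet body, green with yellow buttons, same outline as blank_shirt (a T: the end on its +x side is 72 mm wide, the other end stays 44 mm wide), 110 x 8 mm; origin in its middle. The one on the green mat is the sample; the other two lie on the white drying board. Do not disturb.
- painted_slim: painted puppet body, yellow with black buttons, same outline as blank_slim (both ends taper to 24 mm wide end edges, the waist is its widest part), 110 x 8 mm; origin in its middle. The one on the green mat is the sample; the other two lie on the white drying board. Do not disturb.
- mat: green cutting mat, 150 x 130 x 4 mm, beside the tray on the robot's left; the sample lies on it, within 30 mm of its middle. Origin: centre of its underside.
- tray: fixed wooden tray, 332 (x) x 134 (y) mm, walls 22 mm high, 5 mm thick; three compartments in a row along x, centres at x = -109, 0, 109 mm, each 104 x 124 mm inside, floor 4 mm up. Ribs hold a blank's underside 12 mm above the table: fingertips can reach below it beside the waist. Origin: centre of its underside.
- vice: fixed sprung panel vice: dark iron base 222 (x) x 90 (y) mm, top 15 mm above the table, an upright at each end (x = +-95 mm, 92 mm high), between them two facing aluminium jaws with V grooves lined in orange, groove centre lines 70 mm up. Origin: on the table under the middle; x from near to far jaw. Free space between base and blank.
- groove_near (a point): middle of the groove bottom of the jaw at the vice's -x side; at rest x = -51 mm in the vice, so the grooves are 102 mm apart, 8 mm less than a blank's length. Bottom 9 mm high, widening at 40 degrees each way to a 20 mm mouth; lip tips 7 mm inward of the bottom (x = -44 mm at rest). 64 mm wide along y, flat top 84 mm above the table: a level blank pressed down cannot enter.
- groove_far (a point): the same on the jaw at the vice's +x side: groove bottom at x = +51 mm, lip tips at +44 mm at rest. One end pushes its jaw back some 18 mm so that the other end can come down inside the opposite lip.
- jaw_near (a joint): how far the near jaw is pushed outward (towards the vice's -x), m: 0 at rest to 0.024 at its stop; spring 300 N/m plus 0.6 N at rest, so about 6 N at 18 mm. About 0.004 with a blank mounted and centred.
- jaw_far (a joint): the same for the far jaw, pushed outward towards the vice's +x; equal spring.
- marker: felt marker, 123 mm long, 17 mm thick, lying on the right; a bystander, leave it alone. Origin: underside.
- brush: paint brush lying on the left beyond the mat; a bystander, leave it alone. Origin: underside.
- paint_tin: tin with a yellow band, 72 mm across, 85 mm high, to the right of the vice; a bystander, leave it alone. Origin: underside.
- glue_jar: white jar with a red cap, 54 mm across, 75 mm high, far right; a bystander, leave it alone. Origin: underside.
- puppet_foot: small carved wooden foot, 50 x 28 mm, 42 mm high, near the robot between tray and vice; a bystander, leave it alone. Origin: underside.
- puppet_head: carved wooden puppet head with red nose, 60 mm across, 75 mm high, far edge; a bystander, leave it alone. Origin: underside.
There are look-alikes about, which are no part of the job. Leave any grey look-alike of the blank_hourglass alone.

How it is judged:
On the way, in this order (a step that is already met when the one before it is completed fails the run):
1. the blank that matches the sample is lifted out of the tray (((horizontal distance between painted_hourglass and mat below 0.06 m and height (world z) of blank_hourglass above 0.05 m) or (horizontal distance between painted_shirt and mat below 0.06 m and height (world z) of blank_shirt above 0.05 m) or (horizontal distance between painted_slim and mat below 0.06 m and height (world z) of blank_slim above 0.05 m))), for 0.1 s.
2. the matching blank, in the vice, pushes one sprung jaw well back (((horizontal distance between painted_hourglass and mat below 0.06 m and horizontal distance between blank_hourglass and vice below 0.05 m and contact force between blank_hourglass and vice above 0.5 N and value of joint any of jaw_near, jaw_far above 0.01 m) or (horizontal distance between painted_shirt and mat below 0.06 m and horizontal distance between blank_shirt and vice below 0.05 m and contact force between blank_shirt and vice above 0.5 N and value of joint any of jaw_near, jaw_far above 0.01 m) or (horizontal distance between painted_slim and mat below 0.06 m and horizontal distance between blank_slim and vice below 0.05 m and contact force between blank_slim and vice above 0.5 N and value of joint any of jaw_near, jaw_far above 0.01 m))), for 0.1 s.
At the end, for the whole second after the job is handed in: the blank matching the sample sits in both grooves (each jaw back 1.5 mm or more), its middle within 4 mm of the vice's middle along x, 9 mm along y and 4 mm of groove height, level within 0.06 rad, straight within 0.09 rad (either end, either face), at rest (((horizontal distance between painted_hourglass and mat below 0.06 m and x of blank_hourglass in the frame of vice between -0.004 and 0.004 m and y of blank_hourglass in the frame of vice between -0.009 and 0.009 m and z of blank_hourglass in the frame of vice between 0.066 and 0.074 m and angle between the z axis of blank_hourglass and the z axis of vice, either way round below 0.06 rad and angle between the x axis of blank_hourglass and the x axis of vice, either way round below 0.09 rad and value of joint each of jaw_near, jaw_far above 0.0015 m and linear speed of blank_hourglass below 0.02 m/s) or (horizontal distance between painted_shirt and mat below 0.06 m and x of blank_shirt in the frame of vice between -0.004 and 0.004 m and y of blank_shirt in the frame of vice between -0.009 and 0.009 m and z of blank_shirt in the frame of vice between 0.066 and 0.074 m and angle between the z axis of blank_shirt and the z axis of vice, either way round below 0.06 rad and angle between the x axis of blank_shirt and the x axis of vice, either way round below 0.09 rad and value of joint each of jaw_near, jaw_far above 0.0015 m and linear speed of blank_shirt below 0.02 m/s) or (horizontal distance between painted_slim and mat below 0.06 m and x of blank_slim in the frame of vice between -0.004 and 0.004 m and y of blank_slim in the frame of vice between -0.009 and 0.009 m and z of blank_slim in the frame of vice between 0.066 and 0.074 m and angle between the z axis of blank_slim and the z axis of vice, either way round below 0.06 rad and angle between the x axis of blank_slim and the x axis of vice, either way round below 0.09 rad and value of joint each of jaw_near, jaw_far above 0.0015 m and linear speed of blank_slim below 0.02 m/s))); the robot touches nothing.
It fails at once if a blank that does not match the sample is moved more than 25 mm ((horizontal distance between painted_hourglass and mat below 0.06 m and distance of any of blank_shirt, blank_slim from where it was at the start of the episode above 0.025 m) or (horizontal distance between painted_shirt and mat below 0.06 m and distance of any of blank_hourglass, blank_slim from where it was at the start of the episode above 0.025 m) or (horizontal distance between painted_slim and mat below 0.06 m and distance of any of blank_hourglass, blank_shirt from where it was at the start of the episode above 0.025 m)).
It fails at once if a painted body is moved more than 20 mm (distance of any of painted_hourglass, painted_shirt, painted_slim from where it was at the start of the episode above 0.02 m).
It fails at once if a bystander is moved more than 30 mm (distance of any of marker, brush, paint_tin, glue_jar, puppet_foot, puppet_head from where it was at the start of the episode above 0.03 m).
It also fails if it takes over 43 s, if anything falls off the work surface, if the arm or the gripper's body presses on something with over 40 N, if the wrist force passes 120 N, or if a joint passes its speed limit or range.

### The arm

A 6-joint arm with a two-finger parallel gripper is mounted at the origin on the work surface. World frame = base frame: x ahead of the robot, y to its left, z up, the work surface at z = 0. Lengths are in m, angles in rad, forces in N, time in s.
With the tool pointing down it reaches from about 0.35 to 0.775 m from the base axis. Payload 5.5 kg.
Tool frame: the origin (TCP) lies at the very end of the fingers, on their centre line; the grasp point (between the pads) lies 19 mm behind it (env.grip_depth is the distance from the TCP to the grasp point, in m); z points along the fingers, y is the direction in which the jaws open and shut (so a half turn about z gives the same grasp; the last joint's range is limited). The gripper opens to 85 mm and grips with 20 to 120 N. Pads are 22 mm wide; open, the fingers measure 114 mm over their backs; the gripper's body (76 mm by 85 mm) begins 54 mm behind the grasp point. The pads swing forward as they close: fully open they stand 13 mm farther back than shut.
Start: joints at [1.036, 0.313, 0.046, 1.304, 0, 1.431], TCP at [0.221, 0.531, 0.231] pointing down, gripper open.
Joint ranges: [-2.76, 2.76], [-0.86, 1.69], [-1.03, 1.26], [-2.2, 2.34], [-1.47, 1.5], [-3.14, 3.14]. Speed limits (rad/s): [2.57, 2.57, 3.14, 3.14, 3.14, 3.14].

### API

Orientations are given as a unit quaternion [w, x, y, z].
In Python, from workcell import env gives the robot as it stands.
- The arm moves only by the tool step_arm, never from a script. Its argument "series" is a list of rows, each a list of 3 entries, a list of its own where there are three numbers: the shift along the world's x, y, z in cm, then the turn about the world's z in rad, then the closure in counts, from 0 (fully open) to 255 (shut). A call has 1 to 5 rows; each row is the pose to reach, as a shift and turn from the pose measured when the call began; what a row does not reach only later rows make up. A row lasts 1/8 s, in which the tool goes at most 62.5 mm and 10.7 degrees, less where a joint would pass 70% of its speed; a pose out of reach is approached as far as the arm can. A call with a gripper value outside its range is refused whole. The fingers move at their own pace and stop on an object; "newtons" is the grip in N (left out, the last holds). Time passes only in rows, so rows that repeat a pose let the fingers close. It gives the time, the measured TCP pose, the force and the opening at its end, in the units of the state.
- env.get_state(): the state, without advancing time (a new reading comes with each control period).
- env.read_camera(name): name is "scene" or "top" or "wrist"; returns a dict with "frame" (400x640x3 uint8, red, green, blue), "vertical_fov" (degrees; the focal length in pixels is half the picture's height over the tangent of half this angle, whatever the lens; pixels are square), "cx", "cy" (the principal point, pixels), "camera_from_world" (4x4, takes a point from world to camera coordinates). Camera axes: x right, y down, z forward; pixel columns grow to the right and rows downward; lengths in m; the calibration is good to about 2 mm. A picture is of the moment at which its call begins. There is no depth.
- env.hand_in(): hands the job in, once; it reports no verdict.
The state is a dict: "clock": time; "joint_pos": joint angles; "qvel": joint speeds; "tau": joint torques, N m; "tcp_pos": TCP position; "orientation": TCP orientation; "wrist_force": force on the tool from outside, world axes, zero at the start; "ft_torque": the same for the moment, N m; "finger_gap": finger opening in m.
Only numpy, scipy, OpenCV 4.12 (cv2) and the standard library are available. Lean on these libraries where they do the work, as an engineer would, in place of code of your own. Each camera call takes 0.05 s, during which the arm holds its last target.

## Working session

There is one attempt and no reset: what is moved stays moved. The work goes in short steps, Python scripts to look and compute and a tool call to move; the robot and the scene stay as the last step left them, time stands still between calls to the robot, and variables do not carry over. Pictures are saved under pics/ and viewed, and the job is handed in when it is done.

Besides the shell and the picture viewer there is one more tool, called as a command line: name --argument value ..., lists and objects as JSON in quotes. step_arm: Moves the arm, as the interface text tells. Its arguments: {"type":"object","properties":{"series":{"type":"array"},"newtons":{"type":"number"}},"required":["series"]}

```bash
mkdir -p pics; ls
cat > h.py <<'E'
import numpy as np, cv2
from workcell import env
def cam(n):
    c=env.read_camera(n); f=200/np.tan(np.radians(c['vertical_fov'])/2)
    return c['frame'],f,c['cx'],c['cy'],np.array(c['camera_from_world'])
def proj(C,P):
    _,f,cx,cy,T=C; p=T[:3,:3]@np.asarray(P,float)+T[:3,3]; return np.array([cx+f*p[0]/p[2],cy+f*p[1]/p[2]])
def unproj(C,uv,z):
    _,f,cx,cy,T=C; R=T[:3,:3]; o=-R.T@T[:3,3]; d=R.T@np.array([(uv[0]-cx)/f,(uv[1]-cy)/f,1]); return o+d*(z-o[2])/d[2]
def save(C,n): cv2.imwrite('pics/'+n+'.png',C[0][:,:,::-1])
E
python3 - <<'E'
from h import *
for n in ('scene','top','wrist'):
    C=cam(n); save(C,n+'0'); np.savez('pics/'+n+'0.npz',f=C[0],m=np.array(C[1:4]),T=C[4])
    print(n,C[1:4],-C[4][:3,:3].T@C[4][:3,3])
s=env.get_state();print(s['clock'],s['tcp_pos'],s['orientation'],s['finger_gap'],env.grip_depth)
E
```

```text
pics
scene (np.float64(496.93189793947994), 316.2104039724841, 200.68763676054598) [1.54225396 0.4358972  1.34857215]
top (np.float64(519.6569050948821), 321.90968813804767, 194.30283081361753) [0.37485716 0.04196647 1.59678629]
wrist (np.float64(298.9353496019758), 324.84215578713156, 207.93007013192494) [0.14731338 0.56118166 0.37406409]
0.15 [0.22098334 0.53041852 0.23060276] [-2.19278972e-04  1.96134425e-01  9.80576758e-01 -6.79119464e-04] 0.0853550626755351 0.0187
```

View pics/top0.png

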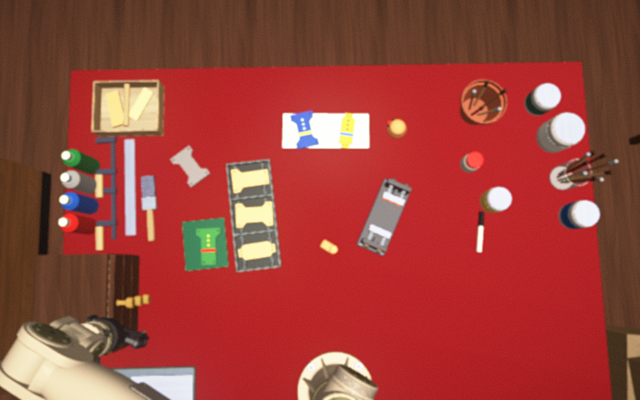

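View pics/scene0.png

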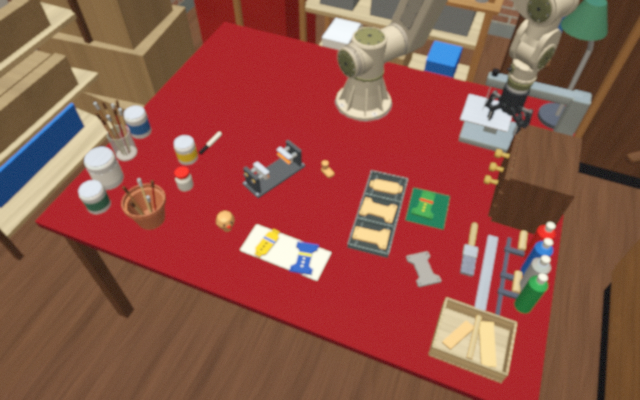

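View pics/wrist0.png

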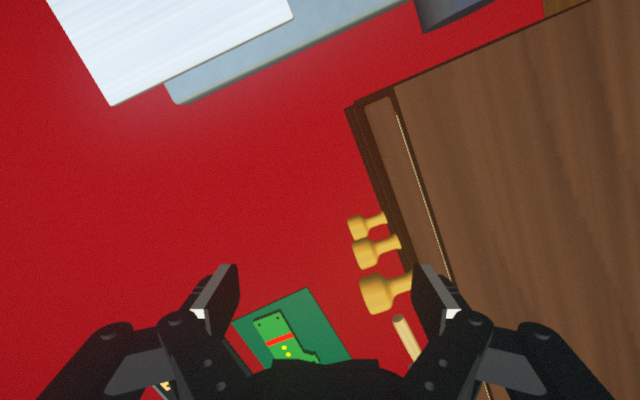

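The sample on the mat (top image, about 208,245) is the green shirt. The three blanks are at about (250,180), (254,214) and (257,250). I'll enlarge these to tell them apart.

Run:
```python
import cv2
a=cv2.imread('pics/top0.png')
cv2.imwrite('pics/crop1.png',cv2.resize(a[150:280,175:295],None,fx=4.6,fy=4.6,interpolation=cv2.INTER_CUBIC))
cv2.imwrite('pics/crop2.png',cv2.resize(a[165:265,335:435],None,fx=6,fy=6,interpolation=cv2.INTER_CUBIC))
```

```text
(no output)
```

View pics/crop1.png

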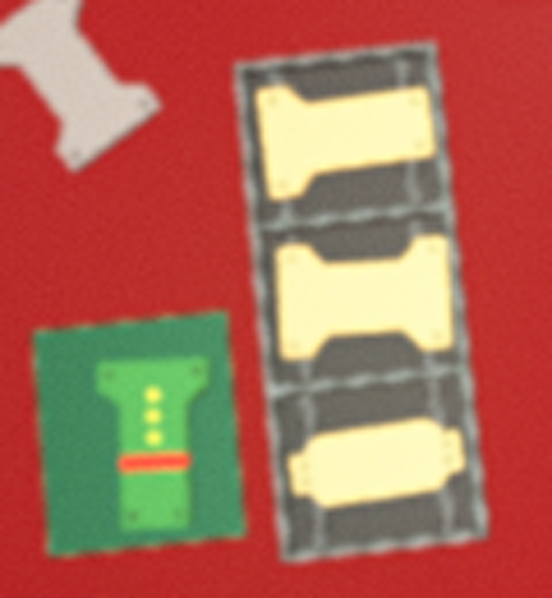

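View pics/crop2.png

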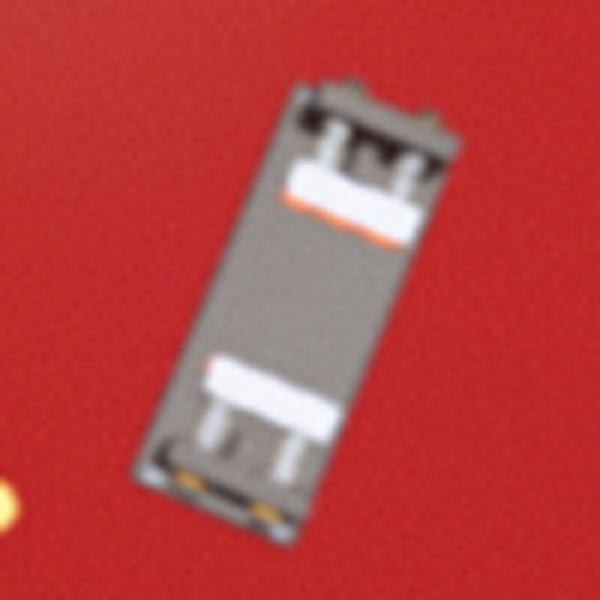

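The shirt blank is the top one, at (250,180), with one wide end facing left (+y). The middle one is the hourglass and the bottom one is slim. The grey hourglass at (189,166) is the decoy. Next I'll measure the blank and the vice.

Run:
```python
from h import *
d=np.load('pics/top0.npz');C=(d['f'],*d['m'],d['T'])
img=d['f'].astype(int);r,g,b=img[...,0],img[...,1],img[...,2]
m=((r>200)&(g>180)&(b>110)&(b<225)).astype(np.uint8)
n,l,st,ce=cv2.connectedComponentsWithStats(m)
for i in range(1,n):
    if st[i,4]>300 and st[i,0]<300 and st[i,0]>220:
        ys,xs=np.where(l==i);P=np.array([unproj(C,(x,y),.02)[:2] for x,y in zip(xs,ys)])
        hull=cv2.convexHull(P.astype(np.float32)); rc=cv2.minAreaRect(hull)
        print(st[i],P.mean(0),rc)
# base mask: grey
k=lambda u,v:(335+u/6-.4,165+v/6-.4)
print('base');
for p in [(300,85),(460,140),(295,545),(135,475)]: print(unproj(C,k(*p),.015)[:2], unproj(C,k(*p),.092)[:2])
print('near jaw',[unproj(C,k(*p),.084)[:2].round(4) for p in [(207,357),(343,405),(330,442),(203,390)]])
print('far jaw',[unproj(C,k(*p),.084)[:2].round(4) for p in [(298,160),(425,207),(408,245),(285,195)]])
print('foot',unproj(C,(329,246),.03))
```

```text
[231 169  39  24 636] [0.63397108 0.24963171] ((0.6343408823013306, 0.24461588263511658), (0.0734018087387085, 0.11326919496059418), 6.527514457702637)
[235 201  39  27 738] [0.52445597 0.23364247] ((0.5247179865837097, 0.23351113498210907), (0.07425539940595627, 0.11395172774791718), 2.7325587272644043)
[238 241  38  19 529] [0.41528156 0.22621337] ((0.4151776134967804, 0.22636090219020844), (0.04730699583888054, 0.11257317662239075), 7.50885009765625)
[298 352  73  48 659] [0.05487113 0.03269965] ((0.056015219539403915, 0.015341661870479584), (0.10729987174272537, 0.21819712221622467), 16.664085388183594)
base
[ 0.62566018 -0.16929245] [ 0.6134513  -0.15900855]
[ 0.59540519 -0.25038997] [ 0.5846691  -0.23615831]
[ 0.39094315 -0.1579525 ] [ 0.39016009 -0.14822062]
[ 0.42784089 -0.07830634] [ 0.42526169 -0.07245156]
near jaw [array([ 0.4819, -0.1098]), array([ 0.4572, -0.1751]), array([ 0.4394, -0.1681]), array([ 0.4659, -0.1073])]
far jaw [array([ 0.5775, -0.1577]), array([ 0.553, -0.219]), array([ 0.5345, -0.2099]), array([ 0.5604, -0.1507])]
foot [0.42248631 0.0074243  0.03      ]
```

step_arm --series '[[[5,-3.5,1],-0.15,0],[[10,-7,2],-0.3,0],[[15,-10.5,2],-0.45,0],[[20,-14,2],-0.6,0],[[25,-17.5,2],-0.75,0]]' --newtons 25

```text
clock: 0.78
tcp_pos: [0.4723, 0.3541, 0.2504]
orientation: [-0.001, 0.544, 0.839, -0.001]
wrist_force: [0.4, 1.7, 1.0]
finger_gap: 0.0855
```

step_arm --series '[[[5,-3.5,0],-0.1,75],[[10,-7,0],-0.2,75],[[14,-10,0],-0.32,75],[[14,-10,0],-0.32,75],[[14,-10,0],-0.32,75]]'

```text
clock: 1.4
tcp_pos: [0.6118, 0.254, 0.2497]
orientation: [-0.001, 0.67, 0.742, -0.001]
wrist_force: [0.2, -0.1, 0.1]
finger_gap: 0.0603
```

```bash
cat > shot.py <<'E'
import sys
from h import *
def shot(n,o):
    C=cam(n); save(C,o); np.savez('pics/'+o+'.npz',f=C[0],m=np.array(C[1:4]),T=C[4]); return C
def load(o):
    d=np.load('pics/'+o+'.npz');return (d['f'],*d['m'],d['T'])
def st():
    s=env.get_state();q=s['orientation'];w,x,y,z=q
    yv=np.array([2*(x*y-w*z),1-2*(x*x+z*z)]);print('t',round(s['clock'],2),'tcp',np.round(s['tcp_pos'],4),'yaw_y',round(np.degrees(np.arctan2(yv[1],yv[0])),2),'gap',round(s['finger_gap'],4),'F',np.round(s['wrist_force'],2),'q',np.round(s['joint_pos'],2));return s
if __name__=='__main__':
    st()
    for a in sys.argv[1:]:
        n,o=a.split(':');shot(n,o)
E
python3 shot.py wrist:w1
```

```text
t 1.4 tcp [0.6118 0.254  0.2497] yaw_y 5.81 gap 0.0603 F [ 0.23 -0.05  0.09] q [0.27 0.49 0.36 1.44 0.   1.74]
```

View pics/w1.png

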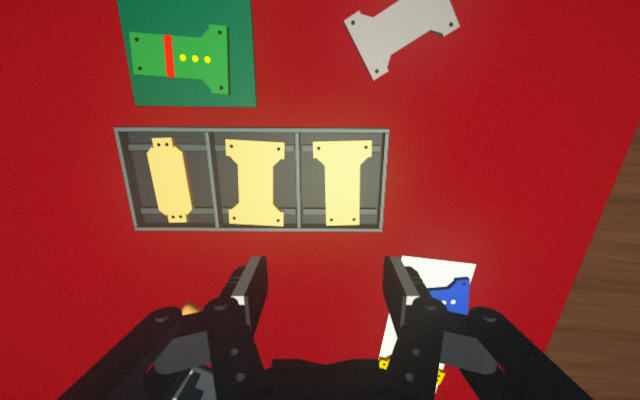

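The wrist view shows the shirt blank at (342,183), with its wide end at (313–371,140) and its narrow end at (327–359,225). Next I'll work out its pose.

Run:
```python
from shot import *
C=load('w1')
img=C[0].astype(int);r,g,b=img[...,0],img[...,1],img[...,2]
m=((r>190)&(g>140)&(b>60)&(b<200)&(r-b>60)).astype(np.uint8)
n,l,s,ce=cv2.connectedComponentsWithStats(m)
for i in range(1,n):
    if s[i,4]>1500 and s[i,1]<240:
        ys,xs=np.where(l==i);P=np.array([unproj(C,(x,y),.02)[:2] for x,y in zip(xs,ys)]).astype(np.float32)
        h=cv2.convexHull(P);rc=cv2.minAreaRect(h)
        print(s[i],rc)
        # waist centerline: middle along len
        c=np.array(rc[0]);a=np.radians(rc[2]); w=np.array([np.cos(a),np.sin(a)]);L=np.array([-w[1],w[0]])
        if rc[1][0]>rc[1][1]: w,L=L,w
        q=P-c;t=q@L;u=q@w
        pts=[(k,(u[abs(t-k)<.003].min()+u[abs(t-k)<.003].max())/2,np.ptp(u[abs(t-k)<.003])) for k in np.arange(-.05,.051,.01)]
        print('L',L,np.round(pts,4).tolist())
```

```text
[ 147  137   45   86 2619] ((0.41417866945266724, 0.2275783270597458), (0.04469509795308113, 0.11084213107824326), 7.650415420532227)
L [-0.13312852  0.99109878] [[-0.05, -0.0001, 0.0245], [-0.04, -0.0003, 0.0425], [-0.03, 0.0001, 0.0445], [-0.02, -0.0001, 0.0446], [-0.01, 0.0, 0.0443], [0.0, 0.0, 0.0445], [0.01, 0.0001, 0.0445], [0.02, 0.0, 0.0445], [0.03, 0.0, 0.0443], [0.04, 0.0003, 0.0424], [0.05, -0.0, 0.0243]]
[ 225  139   60   88 3735] ((0.5230982303619385, 0.23506464064121246), (0.07275110483169556, 0.11089230328798294), 2.6022372245788574)
L [-0.04540199  0.9989688 ] [[-0.05, 0.0003, 0.072], [-0.04, 0.0004, 0.0714], [-0.03, -0.0001, 0.0564], [-0.02, 0.0, 0.043], [-0.01, -0.0004, 0.0438], [0.0, -0.0003, 0.0436], [0.01, -0.0001, 0.0432], [0.02, 0.0, 0.0429], [0.03, 0.0009, 0.0586], [0.04, 0.0004, 0.0719], [0.05, -0.0, 0.0725]]
[ 313  140   59   86 3390] ((0.6339131593704224, 0.24609072506427765), (0.07206638902425766, 0.11089561879634857), 7.164708137512207)
L [-0.12472211  0.99219171] [[-0.05, 0.0001, 0.044], [-0.04, 0.0002, 0.0437], [-0.03, 0.0002, 0.0433], [-0.02, -0.0003, 0.0443], [-0.01, -0.0003, 0.0439], [0.0, -0.0002, 0.0436], [0.01, -0.0002, 0.0432], [0.02, -0.0001, 0.0429], [0.03, -0.0, 0.0574], [0.04, 0.0, 0.072], [0.05, 0.0001, 0.0714]]
```

step_arm --series '[[[2.2,-0.8,-5],0.024,75],[[2.2,-0.8,-10],0.024,75],[[2.2,-0.8,-15],0.024,75],[[2.2,-0.8,-18.5],0.024,75],[[2.2,-0.8,-19.5],0.024,75]]'

```text
clock: 2.08
tcp_pos: [0.6303, 0.2476, 0.0528]
orientation: [-0.002, 0.66, 0.751, -0.003]
wrist_force: [0.4, 0.3, 1.2]
finger_gap: 0.0605
```

```bash
python3 shot.py wrist:w2
```

```text
t 2.08 tcp [0.6303 0.2476 0.0528] yaw_y 7.39 gap 0.0605 F [0.41 0.26 1.19] q [0.26 0.61 0.06 1.03 0.   1.7 ]
```

View pics/w2.png

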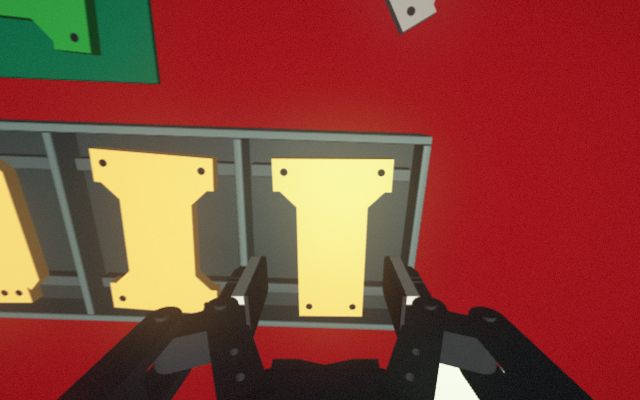

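step_arm --series '[[[0.36,-0.15,0],0,75],[[0.36,-0.15,-1],0,75],[[0.36,-0.15,-2.5],0,75],[[0.36,-0.15,-3.5],0,75],[[0.36,-0.15,-3.5],0,75]]'

```text
clock: 2.75
tcp_pos: [0.6335, 0.2456, 0.0165]
orientation: [-0.003, 0.66, 0.751, -0.004]
wrist_force: [-0.0, -0.0, 0.0]
finger_gap: 0.0601
```

step_arm --series '[[[0,0,-0.5],0,75],[[0,0,-1],0,75],[[0,0,-1],0,75]]'

```text
clock: 3.12
tcp_pos: [0.6331, 0.2455, 0.006]
orientation: [-0.003, 0.66, 0.751, -0.004]
wrist_force: [0.4, -1.2, -0.4]
finger_gap: 0.0602
```

```bash
python3 shot.py wrist:w3
```

```text
t 3.12 tcp [0.6331 0.2455 0.006 ] yaw_y 7.36 gap 0.0602 F [ 0.45 -1.19 -0.36] q [0.25 0.66 0.02 0.95 0.   1.69]
```

View pics/w3.png

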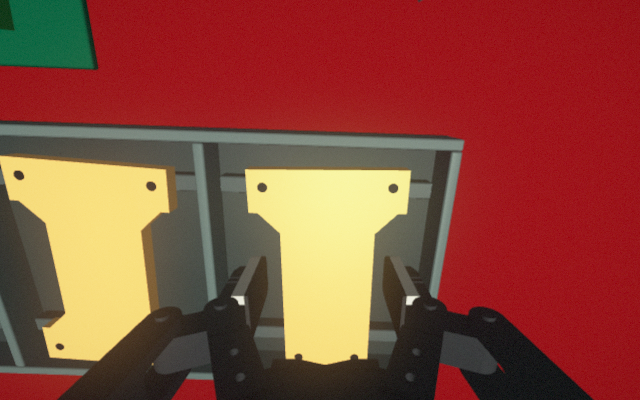

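Both fingers straddle the waist: the pads are at columns about 262 and 388, and the blank's waist spans 280–375. I'll close the gripper and lift.

step_arm --series '[[[0,0,0],0,170],[[0,0,0],0,170],[[0,0,0],0,170],[[0,0,0],0,170]]' --newtons 30

```text
clock: 3.68
tcp_pos: [0.6337, 0.2457, 0.0068]
orientation: [-0.003, 0.66, 0.751, -0.003]
wrist_force: [0.0, 0.3, 4.0]
finger_gap: 0.0431
```

step_arm --series '[[[0,0,1],0,170],[[0,0,3],0,170],[[0,0,7],0,170],[[0,0,11],0,170],[[0,0,12],0,170]]'

```text
clock: 4.3
tcp_pos: [0.6355, 0.2462, 0.1306]
orientation: [-0.001, 0.66, 0.751, -0.001]
wrist_force: [0.5, -0.0, -0.6]
finger_gap: 0.043
```

```bash
python3 shot.py wrist:w4
```

```text
t 4.3 tcp [0.6355 0.2462 0.1306] yaw_y 7.37 gap 0.043 F [ 0.49 -0.02 -0.57] q [0.25 0.56 0.18 1.19 0.   1.69]
```

View pics/w4.png

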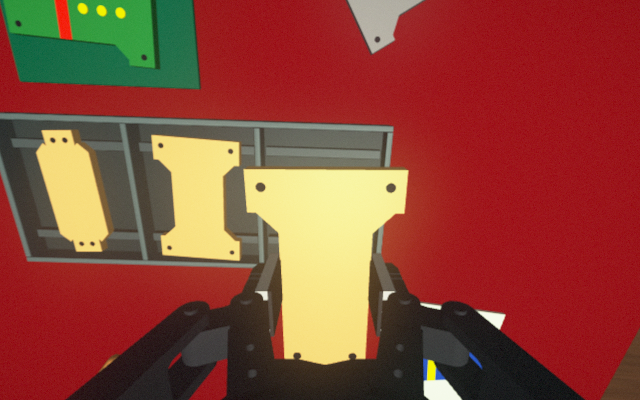

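The blank is lifted, with the wide end up in the view and held level. Next I'll carry it beyond the far end of the vice, where the camera can see the jaws.

step_arm --series '[[[0.1,-4,3],0.15,170],[[0.2,-9,6],0.3,170],[[0.3,-14,9],0.45,170],[[0.4,-19,11],0.6,170],[[0.5,-24,12],0.75,170]]'

```text
clock: 4.97
tcp_pos: [0.64, 0.0045, 0.25]
orientation: [-0.001, 0.337, 0.942, -0.002]
wrist_force: [1.9, 0.1, -0.9]
finger_gap: 0.0432
```

step_arm --series '[[[0,-5,0],0.12,170],[[0,-10,0],0.22,170],[[0,-15,0],0.28,170],[[0,-20,0],0.28,170],[[0,-22,0],0.28,170]]'

```text
clock: 5.6
tcp_pos: [0.639, -0.2182, 0.2475]
orientation: [-0.003, 0.204, 0.979, -0.002]
wrist_force: [-0.0, 0.7, -1.1]
finger_gap: 0.0428
```

step_arm --series '[[[0,-0.2,0],0,170],[[0,-0.2,0],0,170]]'

```text
clock: 5.85
tcp_pos: [0.6387, -0.2191, 0.2466]
orientation: [-0.003, 0.203, 0.979, -0.001]
wrist_force: [0.3, 0.9, -0.7]
finger_gap: 0.0435
```

```bash
python3 shot.py wrist:w5
```

```text
t 5.85 tcp [ 0.6387 -0.2191  0.2466] yaw_y 66.53 gap 0.0435 F [ 0.31  0.9  -0.71] q [-0.45  0.53  0.4   1.46 -0.   -0.04]
```

View pics/w5.png

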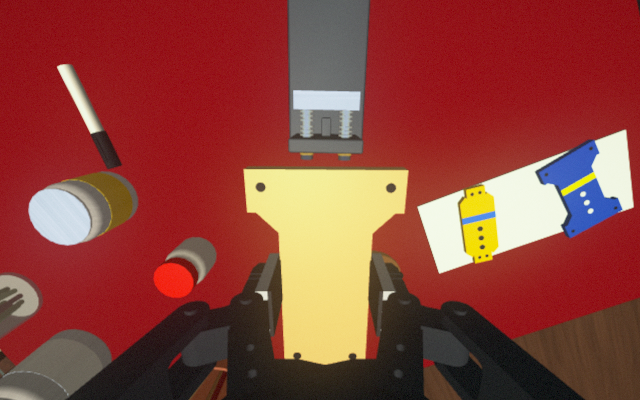

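Run:
```python
from shot import *
C=load('w5')
cv2.imwrite('pics/c5.png',cv2.resize(C[0][0:170,270:390,::-1],None,fx=4.5,fy=3.5,interpolation=cv2.INTER_CUBIC))
print('campos',-C[4][:3,:3].T@C[4][:3,3], 'view',C[4][2,:3])
print('jar',unproj(C,(175,280),.075),'tin',unproj(C,(60,215),.085),'head',unproj(C,(395,265),.05))
```

```text
campos [ 0.56646956 -0.18725559  0.39058235] view [ 0.27758845 -0.12369597 -0.9527035 ]
jar [ 0.67014483 -0.42979101  0.075     ] tin [ 0.54864343 -0.49354141  0.085     ] head [ 0.77112897 -0.17996761  0.05      ]
```

View pics/c5.png

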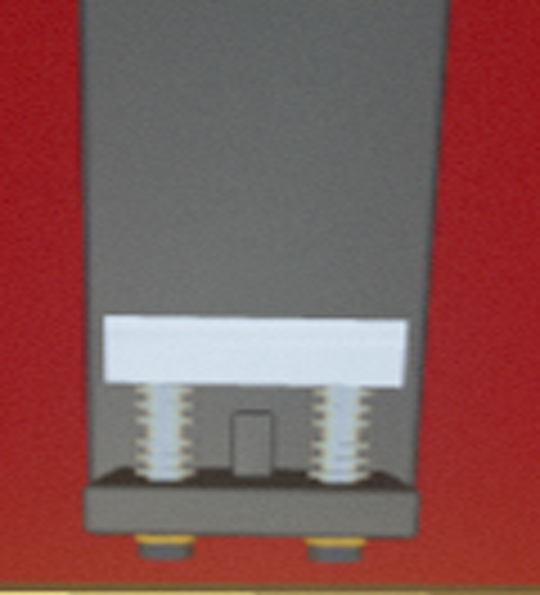

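Run:
```python
from shot import *
C=load('w5')
k=lambda p:(270+p[0]/4.5-.4,p[1]/3.5-.4)
for nm,ps,z in [('jaw',[(105,315),(407,320),(403,387),(105,383)],.084),('upr',[(85,490),(418,493),(418,535),(85,530)],.092),('base',[(80,0),(447,0),(425,320),(86,320)],.015)]:
    P=np.array([unproj(C,k(p),z)[:2] for p in ps]);print(nm,P.round(4).tolist(),P.mean(0).round(4))
    a=P[0]-P[1];print('  width',np.linalg.norm(a).round(4),'vice x ang',np.degrees(np.arctan2(a[1],a[0]))-90, 'depth',np.linalg.norm((P[0]+P[1]-P[2]-P[3])/2))
    if nm=='base':
        for i,j in((0,3),(1,2)):
            e=P[j]-P[i];print('  edge',np.degrees(np.arctan2(e[1],e[0])))
# blank
img=C[0]
for nm,ps in [('wide',[(244,170),(408,170)]),('holes',[(260,187),(391,188)])]:
    P=np.array([unproj(C,p,.2466+.0137)[:2] for p in ps]);print(nm,P.round(4).tolist(),P.mean(0),np.linalg.norm(P[0]-P[1]))
```

```text
jaw [[0.5348, -0.2077], [0.5615, -0.1493], [0.5774, -0.1565], [0.5507, -0.2153]] [ 0.5561 -0.1822]
  width 0.0642 vice x ang -204.64795053109282 depth 0.017527479339240443
upr [[0.575, -0.2307], [0.6046, -0.1646], [0.6155, -0.1689], [0.585, -0.2355]] [ 0.595  -0.1999]
  width 0.0723 vice x ang -204.13510674650735 depth 0.011340347134636016
base [[0.4434, -0.179], [0.4785, -0.0984], [0.5623, -0.1365], [0.5271, -0.2175]] [ 0.5028 -0.1578]
  width 0.088 vice x ang -203.55088907685177 depth 0.09207301270219757
  edge -24.70909555051331
  edge -24.49889435103539
wide [[0.5742, -0.2298], [0.6029, -0.1637]] [ 0.58856859 -0.19675075] 0.07210345390780787
holes [[0.5839, -0.2269], [0.6076, -0.1733]] [ 0.59574127 -0.20007611] 0.05864967312808848
```

step_arm --series '[[[0.06,-0.1,-4],-0.015,170],[[0.06,-0.1,-9],-0.015,170],[[0.06,-0.1,-13.5],-0.015,170],[[0.06,-0.1,-14.5],-0.015,170],[[0.06,-0.1,-14.5],-0.015,170]]'

```text
clock: 6.52
tcp_pos: [0.6398, -0.2186, 0.1026]
orientation: [-0.003, 0.21, 0.978, -0.001]
wrist_force: [0.6, -0.2, -0.6]
finger_gap: 0.0431
```

```bash
python3 shot.py wrist:w6 scene:s6
```

```text
t 6.53 tcp [ 0.6398 -0.2186  0.1026] yaw_y 65.79 gap 0.0431 F [ 0.56 -0.21 -0.56] q [-0.45  0.57  0.13  1.13 -0.   -0.02]
```

View pics/w6.png

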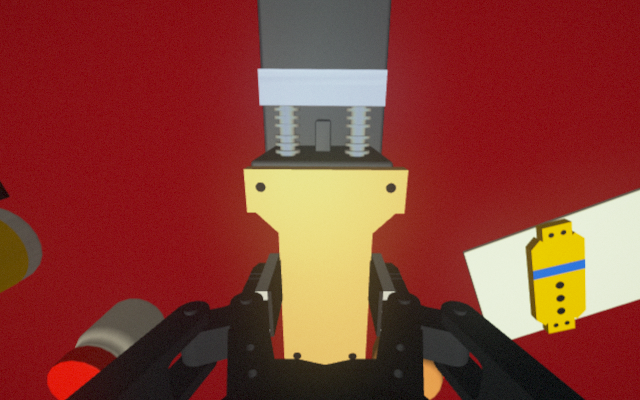

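step_arm --series '[[[0,0,-1],0,170],[[0,0,-1.6],0,170],[[0,0,-2.0],0,170],[[0,0,-2.4],0,170],[[0,0,-2.4],0,170]]'

```text
clock: 7.25
tcp_pos: [0.642, -0.2202, 0.0817]
orientation: [0.0, 0.21, 0.978, -0.002]
wrist_force: [1.1, -0.3, 4.9]
finger_gap: 0.0429
```

```bash
python3 shot.py wrist:w7
```

```text
t 7.25 tcp [ 0.642  -0.2202  0.0817] yaw_y 65.75 gap 0.0429 F [ 1.08 -0.34  4.9 ] q [-0.45  0.58  0.1   1.08 -0.   -0.02]
```

View pics/w7.png

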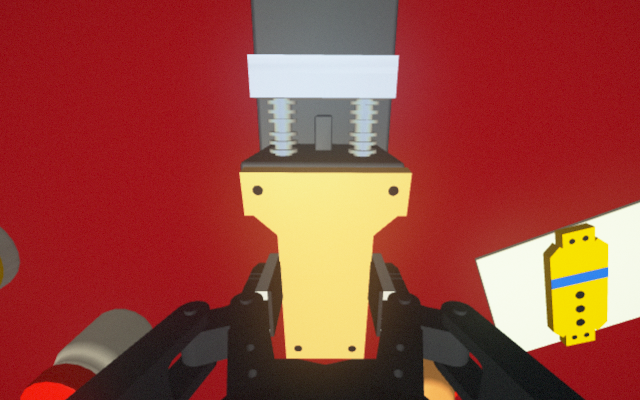

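The blank pivots at about 5 N. I'll keep going to reach about 14°.

step_arm --series '[[[0,0,-0.4],0,170],[[0,0,-0.8],0,170],[[0,0,-1.1],0,170],[[0,0,-1.1],0,170]]'

```text
clock: 7.8
tcp_pos: [0.6427, -0.2205, 0.0716]
orientation: [0.001, 0.21, 0.978, -0.002]
wrist_force: [1.3, 0.6, 5.6]
finger_gap: 0.0433
```

```bash
python3 shot.py wrist:w8 scene:s8
```

```text
t 7.8 tcp [ 0.6427 -0.2205  0.0716] yaw_y 65.74 gap 0.0433 F [1.34 0.63 5.65] q [-0.45  0.59  0.08  1.06 -0.   -0.02]
```

View pics/w8.png

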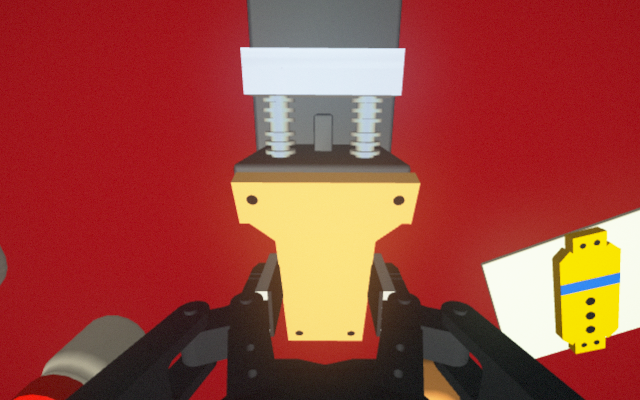

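```bash
cat > pnp.py <<'E'
from shot import *
def pose(C,uv):
    # uv: wide left, wide right, narrow right, narrow left (image), top face
    M=np.array([[.055,-.036,.004],[.055,.036,.004],[-.055,.022,.004],[-.055,-.022,.004]])
    M[:,1]*=-1  # with wide end up in image, left = +y when z toward camera
    K=np.array([[C[1],0,C[2]],[0,C[1],C[3]],[0,0,1]])
    ok,r,t=cv2.solvePnP(M,np.array(uv,float),K,None,flags=cv2.SOLVEPNP_ITERATIVE)
    R=cv2.Rodrigues(r)[0];Rw=C[4][:3,:3].T
    c=Rw@(t[:,0]-C[4][:3,3]);A=Rw@R
    pr=cv2.projectPoints(M,r,t,K,None)[0][:,0]
    print('centre',c.round(4),'xaxis',A[:,0].round(3),'tilt',np.degrees(np.arcsin(A[2,0])).round(2),'len yaw',np.degrees(np.arctan2(-A[1,0],-A[0,0])).round(2),'res',np.abs(pr-uv).max().round(2))
    V=np.array([.5083,-.1605]);a=np.radians(-24.5);ex=np.array([np.cos(a),np.sin(a)]);ey=np.array([-ex[1],ex[0]])
    d=c[:2]-V;print('in vice x',(d@ex).round(4),'y',(d@ey).round(4),'far end z',(c[2]-.055*A[2,0]).round(4),'near end z',(c[2]+.055*A[2,0]).round(4),'minus tcp',(c-env.get_state()['tcp_pos']).round(4))
    return c,A
E
python3 - <<'E'
from pnp import *
pose(load('w5'),[(244,170),(408,170),(367,363),(285,363)])
pose(load('w8'),[(233,183),(419,183),(362,341),(289,340)])
E
python3 - <<'E'
import cv2
a=cv2.imread('pics/w8.png');cv2.imwrite('pics/c8.png',cv2.resize(a[160:360,220:440],None,fx=3,fy=3,interpolation=cv2.INTER_CUBIC))
a=cv2.imread('pics/s8.png');cv2.imwrite('pics/sc8.png',cv2.resize(a[100:260,180:400],None,fx=3.6,fy=3.6,interpolation=cv2.INTER_CUBIC))
E
```

```text
centre [ 0.6387 -0.2185  0.2551] xaxis [-0.917  0.397  0.03 ] tilt 1.71 len yaw -23.43 res 1.76
in vice x 0.1428 y 0.0013 far end z 0.2534 near end z 0.2567 minus tcp [-0.004   0.002   0.1835]
centre [ 0.6411 -0.2193  0.0817] xaxis [-0.869  0.393  0.3  ] tilt 17.44 len yaw -24.3 res 0.32
in vice x 0.1452 y 0.0016 far end z 0.0652 near end z 0.0982 minus tcp [-0.0016  0.0012  0.0101]
```

View pics/c8.png

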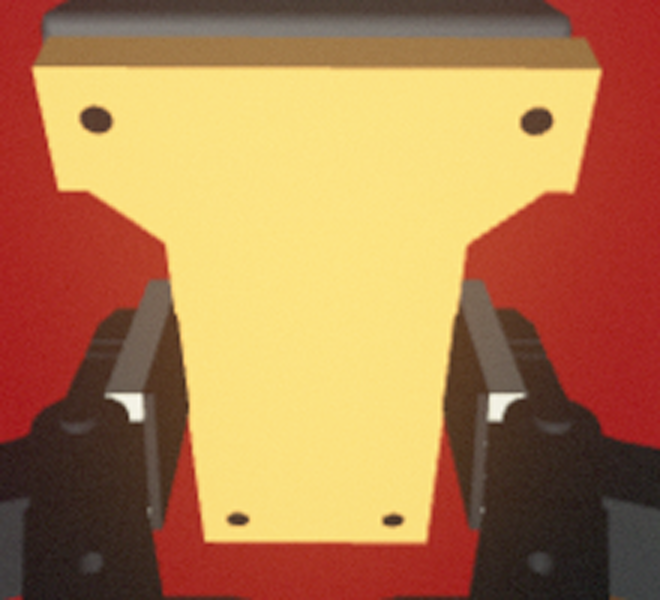

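View pics/sc8.png

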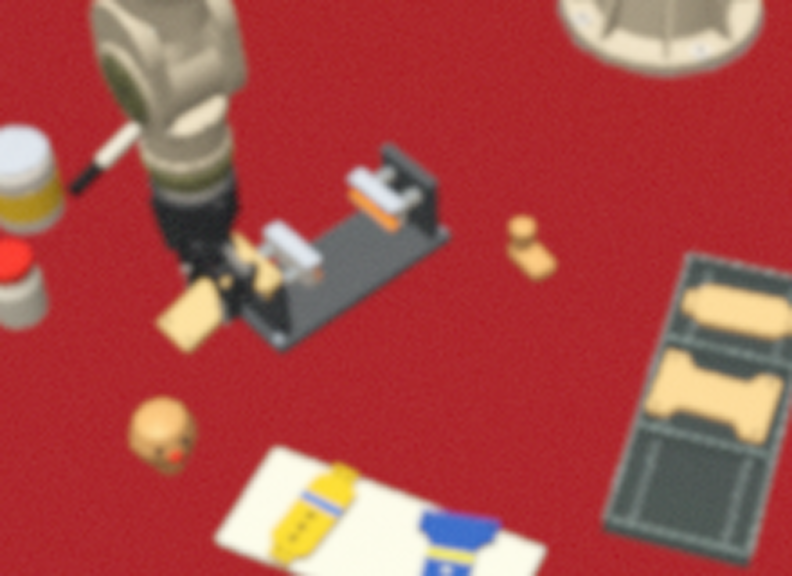

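The tilt is about 16°, with the far end down. I'll lift and move over the vice with the centre at vice x ≈ -13 mm.

step_arm --series '[[[0,0,2.5],0,170],[[0,0,6],0,170],[[-4.9,2.2,6.5],0,170],[[-9.7,4.4,6.5],0,170],[[-14.6,6.5,6.5],0,170]]'

```text
clock: 8.52
tcp_pos: [0.4948, -0.1547, 0.136]
orientation: [0.0, 0.21, 0.978, -0.002]
wrist_force: [-0.2, 0.2, 0.4]
finger_gap: 0.0429
```

step_arm --series '[[[0,0,0],0,170],[[0,0,0],0,170]]'

```text
clock: 8.78
tcp_pos: [0.4951, -0.1549, 0.1361]
orientation: [0.001, 0.21, 0.978, -0.002]
wrist_force: [-0.2, 0.5, -1.0]
finger_gap: 0.0427
```

```bash
python3 shot.py wrist:w9 scene:s9 top:t9
python3 - <<'E'
import cv2
a=cv2.imread('pics/s9.png');cv2.imwrite('pics/sc9.png',cv2.resize(a[110:220,210:340],None,fx=5,fy=5,interpolation=cv2.INTER_CUBIC))
E
```

```text
t 8.78 tcp [ 0.4951 -0.1549  0.1361] yaw_y 65.73 gap 0.0427 F [-0.23  0.52 -0.98] q [-0.46  0.25 -0.28  1.04 -0.   -0.03]
```

View pics/w9.png

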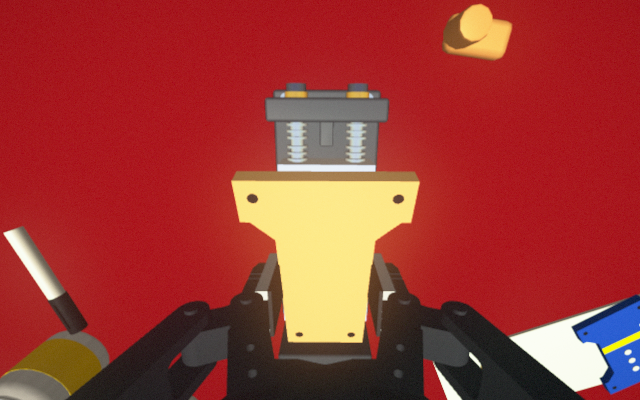

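View pics/sc9.png

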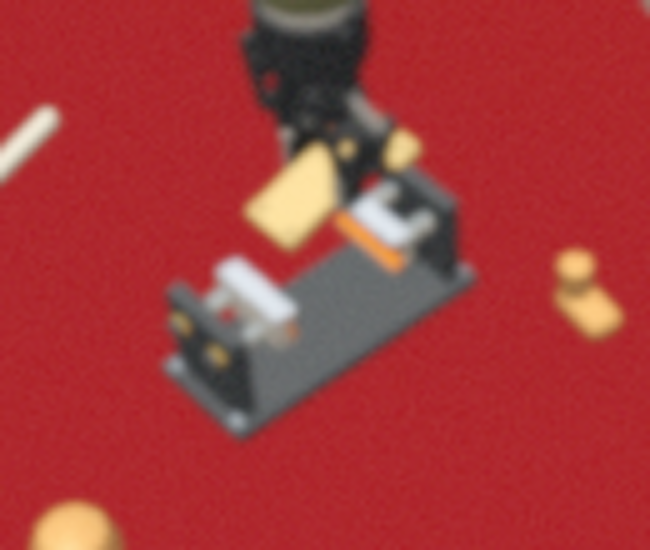

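Run:
```python
from pnp import *
C=load('w9')
P=np.array([unproj(C,p,.092)[:2] for p in [(266.5,100),(387.5,99.5),(387,121),(266.5,122)]])
V=np.array([.5083,-.1605]);a=np.radians(-24.5);ex=np.array([np.cos(a),np.sin(a)]);ey=np.array([-ex[1],ex[0]])
print('near upright in vice',[( ((p-V)@ex).round(4),((p-V)@ey).round(4)) for p in P])
pose(C,[(233,182),(419,182),(363,341.5),(289,341.5)])
s=env.get_state()['tcp_pos'];print('tcp vice',(s[:2]-V)@ex,(s[:2]-V)@ey)
```

```text
near upright in vice [(np.float64(-0.0999), np.float64(-0.0353)), (np.float64(-0.1004), np.float64(0.0361)), (np.float64(-0.0883), np.float64(0.0366)), (np.float64(-0.0874), np.float64(-0.036))]
centre [ 0.4933 -0.1535  0.1466] xaxis [-0.873  0.392  0.291] tilt 16.9 len yaw -24.2 res 0.26
in vice x -0.0166 y 0.0002 far end z 0.1306 near end z 0.1626 minus tcp [-0.0029  0.002   0.0105]
tcp vice -0.013081266993964124 -0.0004915915787542113
```

step_arm --series '[[[0,0,-3],0,170],[[0,0,-5],0,170],[[0,0,-6],0,170],[[0,0,-6],0,170]]'

```text
clock: 9.43
tcp_pos: [0.4963, -0.1556, 0.0755]
orientation: [0.0, 0.21, 0.978, -0.002]
wrist_force: [0.5, 0.0, 0.1]
finger_gap: 0.0432
```

step_arm --series '[[[0.5,-0.23,0],0,170],[[1.0,-0.46,0],0,170],[[1.3,-0.59,0],0,170],[[1.3,-0.59,0],0,170]]'

```text
clock: 9.93
tcp_pos: [0.5096, -0.1616, 0.0757]
orientation: [0.001, 0.21, 0.978, -0.002]
wrist_force: [-1.2, 0.2, -0.4]
finger_gap: 0.0427
```

```bash
python3 shot.py wrist:w10 scene:s10
python3 - <<'E'
import cv2
a=cv2.imread('pics/s10.png');cv2.imwrite('pics/sc10.png',cv2.resize(a[110:220,210:340],None,fx=5,fy=5,interpolation=cv2.INTER_CUBIC))
E
```

```text
t 9.93 tcp [ 0.5096 -0.1616  0.0757] yaw_y 65.72 gap 0.0427 F [-1.24  0.18 -0.36] q [-0.46  0.33 -0.32  0.91 -0.   -0.03]
```

View pics/w10.png

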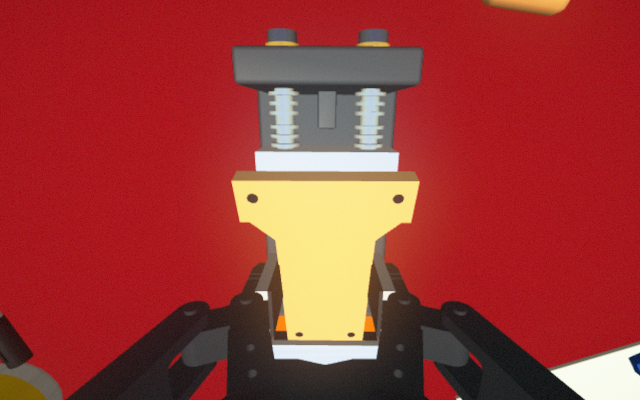

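View pics/sc10.png

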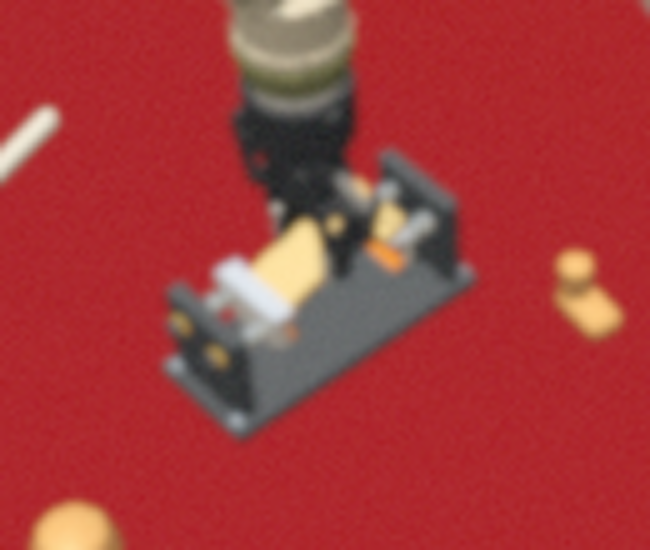

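The narrow end is under the far lip and just touching the groove at about 1.2 N. Now I'll push the jaw back 18 mm.

step_arm --series '[[[0.5,-0.23,0],0,170],[[1.0,-0.46,0],0,170],[[1.5,-0.68,0],0,170],[[1.7,-0.78,0],0,170],[[1.7,-0.78,0],0,170]]'

```text
clock: 10.65
tcp_pos: [0.5254, -0.1688, 0.0752]
orientation: [-0.001, 0.21, 0.978, -0.002]
wrist_force: [-4.7, 1.9, 2.5]
finger_gap: 0.043
```

```bash
python3 shot.py wrist:w11 top:t11
python3 - <<'E'
from pnp import *
s=env.get_state()['tcp_pos']
V=np.array([.5083,-.1605]);a=np.radians(-24.5);ex=np.array([np.cos(a),np.sin(a)]);ey=np.array([-ex[1],ex[0]])
print('tcp vice',(s[:2]-V)@ex,(s[:2]-V)@ey)
E
```

```text
t 10.65 tcp [ 0.5254 -0.1688  0.0752] yaw_y 65.73 gap 0.043 F [-4.69  1.94  2.52] q [-0.45  0.37 -0.28  0.93 -0.   -0.03]
tcp vice 0.01889210109388598 -0.0004814680023198148
```

View pics/w11.png

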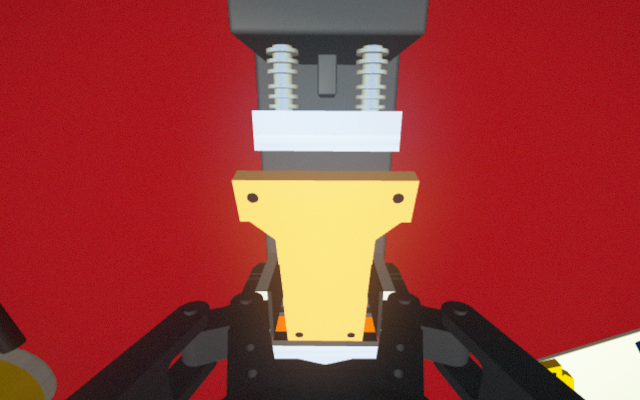

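step_arm --series '[[[0.25,-0.11,0],0,170],[[0.25,-0.11,-0.4],0,170],[[0.25,-0.11,-0.8],0,170],[[0.25,-0.11,-0.8],0,170]]'

```text
clock: 11.25
tcp_pos: [0.5271, -0.1695, 0.0674]
orientation: [-0.002, 0.21, 0.978, -0.002]
wrist_force: [-6.0, 3.6, 6.1]
finger_gap: 0.0435
```

```bash
python3 shot.py wrist:w12
```

```text
t 11.25 tcp [ 0.5271 -0.1695  0.0674] yaw_y 65.73 gap 0.0435 F [-5.97  3.57  6.14] q [-0.45  0.38 -0.28  0.91 -0.   -0.03]
```

View pics/w12.png

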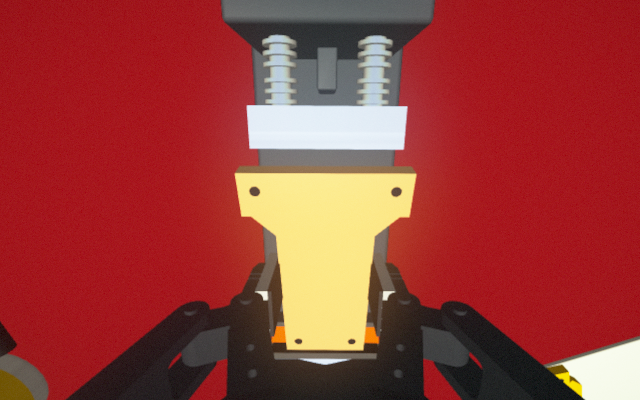

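Run:
```python
from pnp import *
pose(load('w12'),[(236.5,174),(415,174),(364,349),(287.5,349)])
```

```text
centre [ 0.5252 -0.1682  0.0776] xaxis [-0.894  0.402  0.197] tilt 11.36 len yaw -24.24 res 0.53
in vice x 0.0185 y 0.0 far end z 0.0667 near end z 0.0884 minus tcp [-0.0019  0.0014  0.0101]
```

step_arm --series '[[[-0.05,0.02,-0.3],0,170],[[-0.1,0.05,-0.6],0,170],[[-0.1,0.05,-0.6],0,170]]'

```text
clock: 11.68
tcp_pos: [0.5254, -0.1687, 0.0617]
orientation: [-0.002, 0.21, 0.978, -0.002]
wrist_force: [-7.8, 2.8, 5.7]
finger_gap: 0.0429
```

```bash
python3 shot.py wrist:w13 scene:s13
python3 - <<'E'
import cv2
a=cv2.imread('pics/s13.png');cv2.imwrite('pics/sc13.png',cv2.resize(a[110:220,210:340],None,fx=5,fy=5,interpolation=cv2.INTER_CUBIC))
E
```

```text
t 11.68 tcp [ 0.5254 -0.1687  0.0617] yaw_y 65.73 gap 0.0429 F [-7.8   2.85  5.73] q [-0.45  0.38 -0.29  0.9  -0.   -0.03]
```

View pics/w13.png

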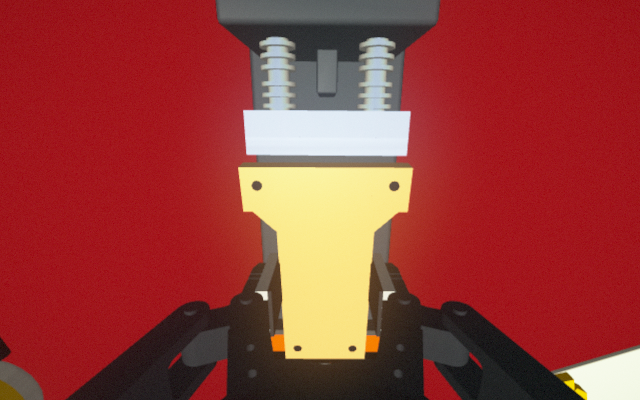

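View pics/sc13.png

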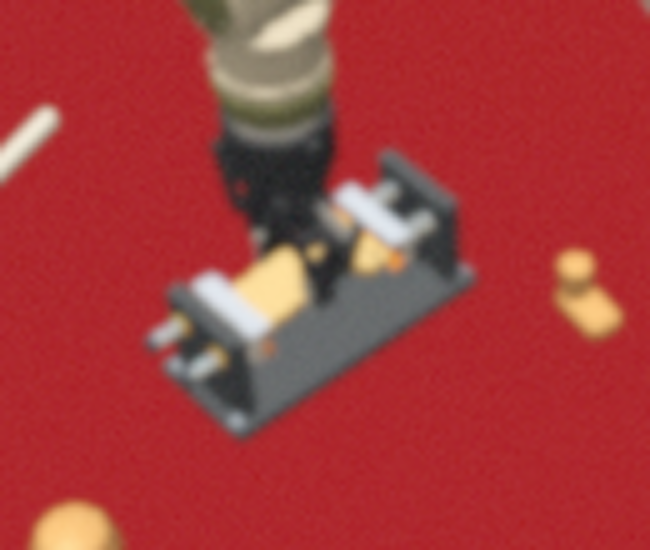

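Run:
```python
from pnp import *
pose(load('w13'),[(239,168.5),(412,168.5),(365.5,358),(286,358)])
```

```text
centre [ 0.5233 -0.1673  0.0728] xaxis [-0.908  0.408  0.099] tilt 5.67 len yaw -24.19 res 0.67
in vice x 0.0165 y -0.0 far end z 0.0674 near end z 0.0782 minus tcp [-0.0021  0.0014  0.011 ]
```

Tilt is now about 5.7°, and the near end is inside the near lip (vice x ≈ -38 mm). I'll lower the last few millimetres.

step_arm --series '[[[0,0,-0.25],0,170],[[0,0,-0.45],0,170],[[0,0,-0.45],0,170]]'

```text
clock: 12.15
tcp_pos: [0.5247, -0.1685, 0.0574]
orientation: [-0.003, 0.21, 0.978, -0.001]
wrist_force: [-6.3, 2.2, 5.6]
finger_gap: 0.0434
```

```bash
python3 shot.py wrist:w14
```

```text
t 12.15 tcp [ 0.5247 -0.1685  0.0574] yaw_y 65.73 gap 0.0434 F [-6.32  2.17  5.64] q [-0.45  0.39 -0.3   0.89 -0.   -0.03]
```

View pics/w14.png

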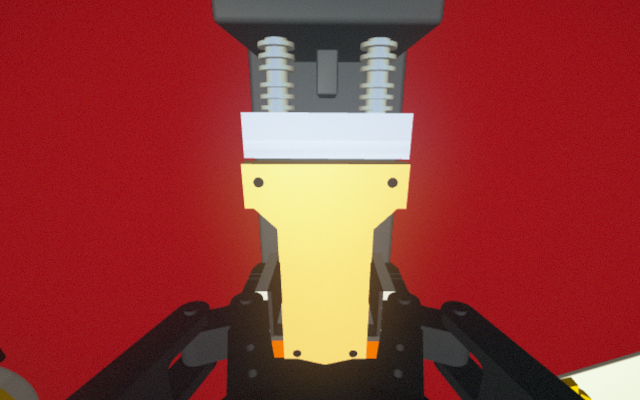

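step_arm --series '[[[-0.4,0.18,0],0,170],[[-0.7,0.32,0],0,170],[[-0.9,0.41,0],0,170],[[-0.9,0.41,0],0,170]]'

```text
clock: 12.7
tcp_pos: [0.5159, -0.1644, 0.0577]
orientation: [-0.003, 0.21, 0.978, -0.002]
wrist_force: [-4.2, 2.2, 4.8]
finger_gap: 0.0434
```

```bash
python3 shot.py wrist:w15 scene:s15
python3 - <<'E'
import cv2
a=cv2.imread('pics/s15.png');cv2.imwrite('pics/sc15.png',cv2.resize(a[110:220,210:340],None,fx=5,fy=5,interpolation=cv2.INTER_CUBIC))
E
```

```text
t 12.7 tcp [ 0.5159 -0.1644  0.0577] yaw_y 65.73 gap 0.0434 F [-4.23  2.17  4.79] q [-0.45  0.37 -0.32  0.88 -0.   -0.03]
```

View pics/w15.png

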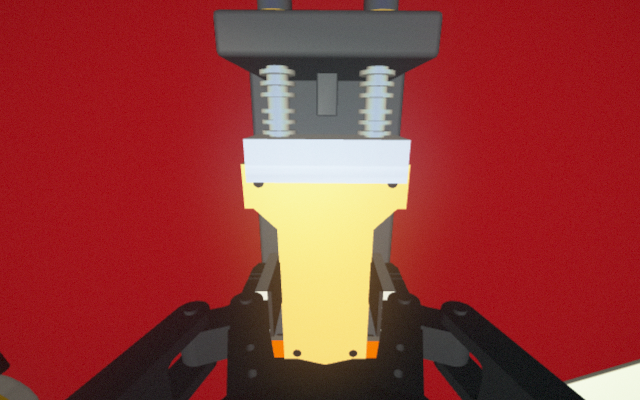

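View pics/sc15.png

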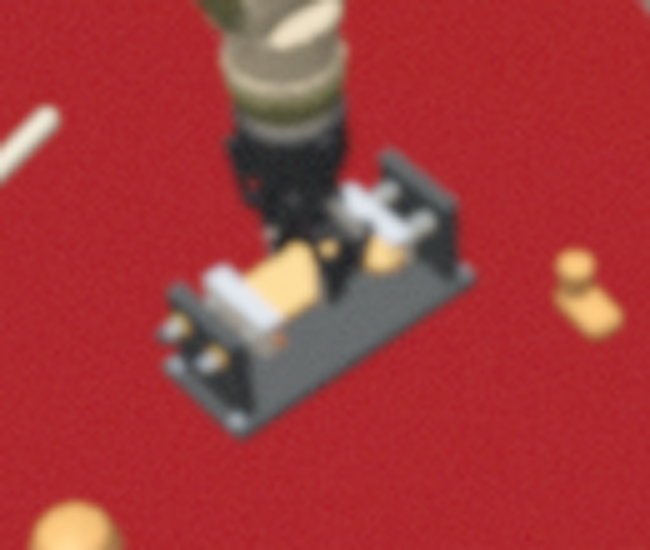

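The wide end has entered under the near lip. Now I'll go back to the middle.

step_arm --series '[[[-0.3,0.13,0.05],0,170],[[-0.55,0.25,0.1],0,170],[[-0.73,0.33,0.15],0,170],[[-0.73,0.33,0.15],0,170]]'

```text
clock: 13.3
tcp_pos: [0.509, -0.1613, 0.0589]
orientation: [-0.003, 0.21, 0.978, -0.001]
wrist_force: [2.0, -0.1, -5.2]
finger_gap: 0.0435
```

```bash
python3 shot.py wrist:w16 top:t16
```

```text
t 13.3 tcp [ 0.509  -0.1613  0.0589] yaw_y 65.73 gap 0.0435 F [ 2.05 -0.1  -5.19] q [-0.45  0.35 -0.34  0.88 -0.   -0.03]
```

View pics/w16.png

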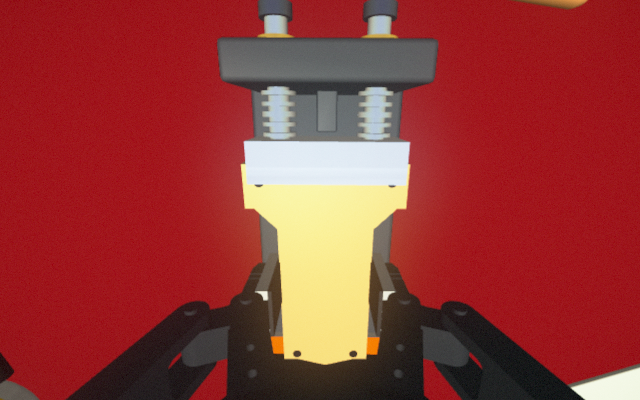

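step_arm --series '[[[0,0,-0.1],0,170],[[0,0,-0.2],0,170],[[0,0,-0.2],0,170]]'

```text
clock: 13.78
tcp_pos: [0.5104, -0.162, 0.0584]
orientation: [-0.001, 0.21, 0.978, -0.002]
wrist_force: [0.8, 0.9, 4.2]
finger_gap: 0.0432
```

step_arm --series '[[[0,0,0],0,115],[[0,0,0],0,105],[[0,0,0],0,95],[[0,0,0],0,85]]'

```text
clock: 14.28
tcp_pos: [0.5101, -0.1618, 0.0581]
orientation: [-0.001, 0.21, 0.978, -0.002]
wrist_force: [-0.6, -0.1, 0.3]
finger_gap: 0.057
```

```bash
python3 shot.py wrist:w17
```

```text
t 14.28 tcp [ 0.5101 -0.1618  0.0581] yaw_y 65.73 gap 0.057 F [-0.55 -0.06  0.31] q [-0.45  0.36 -0.34  0.88 -0.   -0.03]
```

View pics/w17.png

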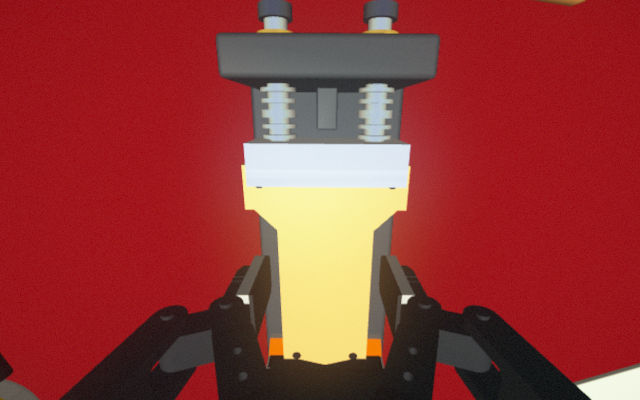

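Released, and the blank stays held by the springs. I'll open the gripper wider, retreat straight up, and check.

step_arm --series '[[[0,0,0],0,60],[[0,0,2],0,60],[[0,0,6],0,60],[[0,0,11],0,60],[[0,0,15],0,60]]'

```text
clock: 14.95
tcp_pos: [0.5104, -0.162, 0.2101]
orientation: [-0.001, 0.21, 0.978, -0.002]
wrist_force: [0.7, -0.6, 0.0]
finger_gap: 0.0655
```

step_arm --series '[[[5,-2.3,3],0,60],[[10,-4.6,3],0,60],[[12,-5.5,3],0,60],[[12,-5.5,3],0,60]]'

```text
clock: 15.45
tcp_pos: [0.6312, -0.2176, 0.2387]
orientation: [-0.001, 0.21, 0.978, -0.002]
wrist_force: [0.3, 0.5, -0.1]
finger_gap: 0.0652
```

```bash
python3 shot.py wrist:w18 scene:s18 top:t18
python3 - <<'E'
import cv2
a=cv2.imread('pics/s18.png');cv2.imwrite('pics/sc18.png',cv2.resize(a[110:220,210:340],None,fx=5,fy=5,interpolation=cv2.INTER_CUBIC))
E
```

```text
t 15.45 tcp [ 0.6312 -0.2176  0.2387] yaw_y 65.72 gap 0.0652 F [ 0.26  0.51 -0.08] q [-0.45  0.5   0.35  1.42 -0.   -0.03]
```

View pics/w18.png

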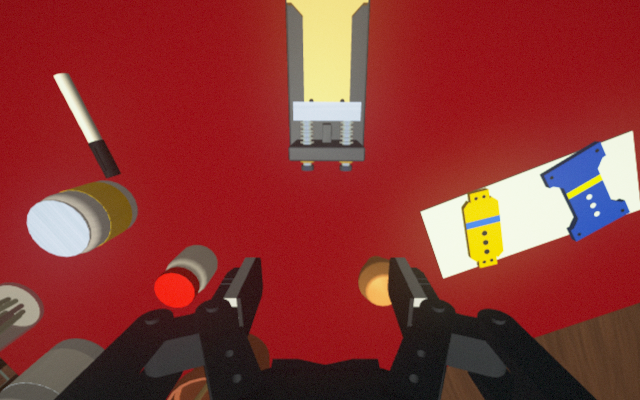

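View pics/sc18.png

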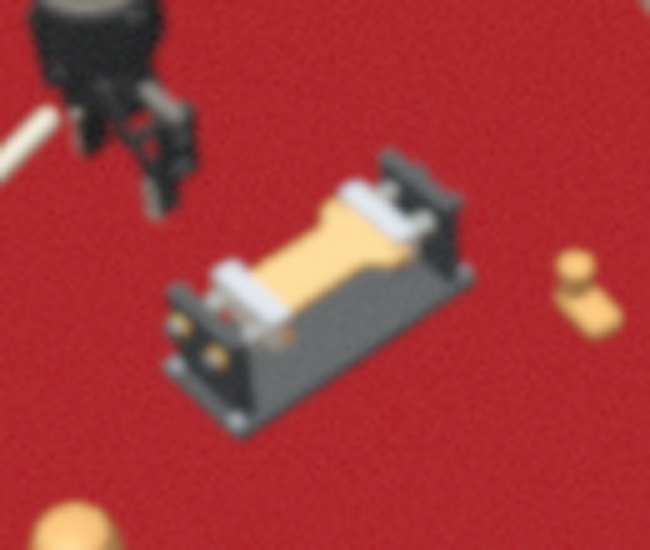

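step_arm --series '[[[-2,1,3],0,60],[[-4.5,2,6],0,60],[[-4.5,2,8],0,60],[[-4.5,2,8],0,60]]'

```text
clock: 16.1
tcp_pos: [0.5843, -0.1962, 0.3227]
orientation: [0.001, 0.21, 0.978, -0.002]
wrist_force: [0.5, -0.0, -0.0]
finger_gap: 0.0652
```

```bash
python3 shot.py wrist:w19 top:t19
python3 - <<'E'
import cv2
a=cv2.imread('pics/w19.png');cv2.imwrite('pics/c19.png',cv2.resize(a[0:200,250:400],None,fx=4,fy=3,interpolation=cv2.INTER_CUBIC))
E
```

```text
t 16.1 tcp [ 0.5843 -0.1962  0.3227] yaw_y 65.75 gap 0.0652 F [ 0.54 -0.02 -0.04] q [-0.45  0.4   0.39  1.56 -0.   -0.03]
```

View pics/w19.png

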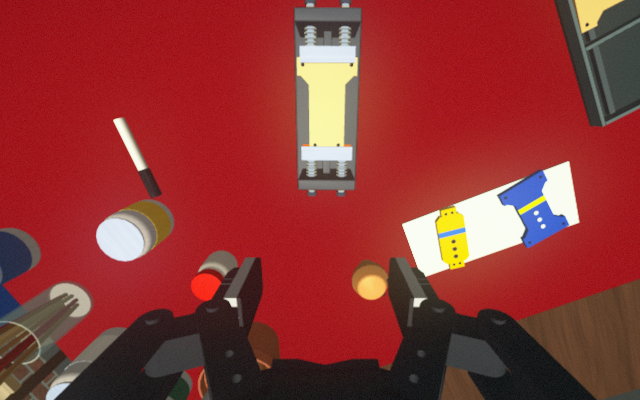

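View pics/c19.png

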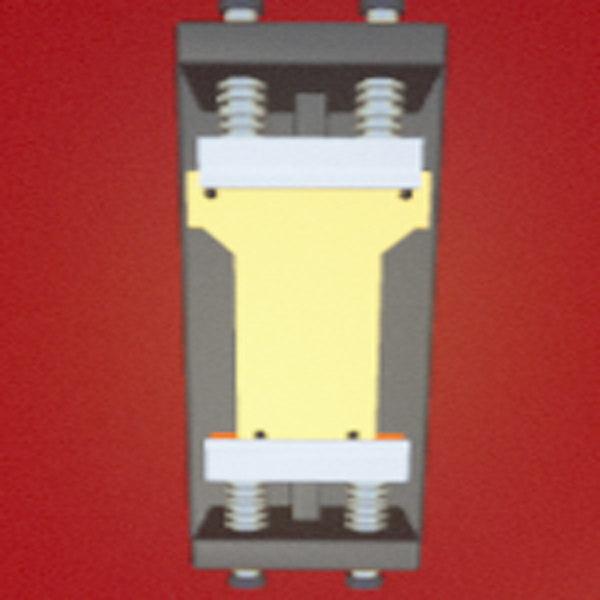

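View pics/t19.png

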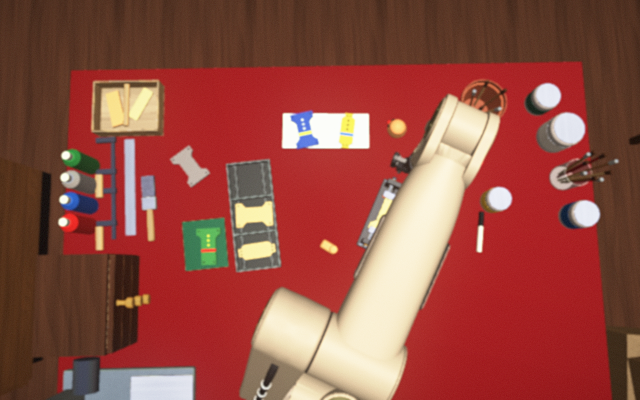

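Run:
```python
from shot import *
C=load('w19');k=lambda p:(250+p[0]/4-.4,p[1]/3-.4)
V=np.array([.5083,-.1605]);a=np.radians(-24.5);ex=np.array([np.cos(a),np.sin(a)]);ey=np.array([-ex[1],ex[0]])
def v(p,z): d=unproj(C,k(p),z)[:2]-V;return np.round([d@ex*1000,d@ey*1000],1).tolist()
print('near jaw back',v((198,137),.084),v((423,138),.084),'lip',v((198,184),.084),v((422,184),.084))
print('far jaw lip',v((205,440),.084),v((411,440),.084),'back',v((206,482),.084),v((409,482),.084))
print('uprights near',v((177,24),.092),v((446,24),.092),'far',v((192,570),.092),v((419,570),.092))
z=.074
print('holes near',v((210,193),z),v((405,193),z),'far',v((260,435),z),v((352,435),z))
print('waist',v((235,260),z),v((380,260),z),v((239,420),z),v((375,420),z))
print('shoulder corners',v((188,225),z),v((430,225),z),v((186,172),z),v((432,172),z))
```

```text
near jaw back [-66.0, -31.8] [-65.9, 32.4] lip [-49.8, -32.1] [-50.0, 32.7]
far jaw lip [47.6, -32.2] [47.4, 32.7] back [65.3, -32.2] [65.0, 32.6]
uprights near [-100.9, -35.9] [-101.1, 36.6] far [101.9, -36.9] [101.6, 36.4]
holes near [-48.0, -29.5] [-48.2, 28.6] far [46.6, -15.2] [46.5, 14.5]
waist [-23.3, -22.3] [-23.5, 21.8] [40.3, -21.9] [40.1, 21.8]
shoulder corners [-36.3, -36.3] [-36.6, 36.5] [-55.5, -36.4] [-55.7, 36.4]
```

step_arm --series '[[[-1,0.5,-5],0,60],[[-2.2,1,-10],0,60],[[-2.2,1,-15],0,60],[[-2.2,1,-15],0,60],[[-2.2,1,-15],0,60]]'

```text
clock: 16.82
tcp_pos: [0.5626, -0.1864, 0.1708]
orientation: [-0.001, 0.21, 0.978, -0.002]
wrist_force: [-0.0, 0.2, 0.4]
finger_gap: 0.0653
```

```bash
python3 shot.py wrist:w20
python3 - <<'E'
import cv2
a=cv2.imread('pics/w20.png');cv2.imwrite('pics/c20.png',cv2.resize(a[40:260,230:430],None,fx=3,fy=2.7,interpolation=cv2.INTER_CUBIC))
E
```

```text
t 16.82 tcp [ 0.5626 -0.1864  0.1708] yaw_y 65.74 gap 0.0653 F [-0.04  0.23  0.42] q [-0.45  0.37 -0.02  1.18 -0.   -0.03]
```

View pics/c20.png

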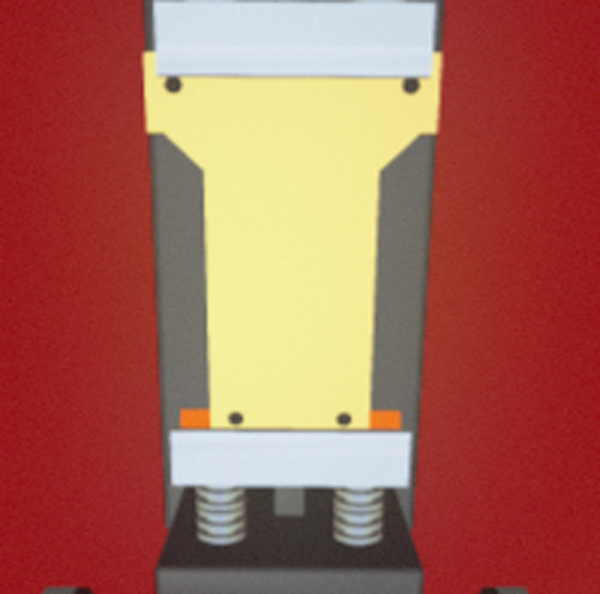

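Run:
```python
from shot import *
C=load('w20');img=C[0].astype(float)
V=np.array([.5083,-.1605]);a=np.radians(-24.5);ex=np.array([np.cos(a),np.sin(a)]);ey=np.array([-ex[1],ex[0]])
def edge(row,col,s):  # subpixel crossing of G channel half level
    g=img[row,:,1];c=np.arange(col-6,col+7);v=g[c];m=(v.max()+v.min())/2
    if s>0: v=v  # rising
    else: v=-v;m=-m
    i=np.where((v[:-1]<m)&(v[1:]>=m))[0][0];return c[i]+(m-v[i])/(v[i+1]-v[i])
out=[]
for r in range(108,190,4):
    f=(r-104)/(192-104)
    try: l=edge(r,int(round(298+f*2)),1);q=edge(r,int(round(356.5-f*3)),-1)
    except Exception as e: continue
    P,Q=unproj(C,(l,r),.074),unproj(C,(q,r),.074);o=-C[4][:3,:3].T@C[4][:3,3]
    w=np.linalg.norm(P-Q);z=o[2]-(o[2]-.074)*.044/w
    M=(unproj(C,(l,r),z)+unproj(C,(q,r),z))/2-np.r_[V,0]
    out.append((M[:2]@ex,M[:2]@ey,z,w))
out=np.array(out);print((out[::3]*1000).round(1))
p=np.polyfit(out[:,0],out[:,2],1);q=np.polyfit(out[:,0],out[:,1],1);print('tilt rad',p[0],'z mid top',p[1],'yaw rad',q[0],'y mid',q[1])
```

```text
[[-21.6  -0.4  76.4  44.4]
 [-12.9  -0.4  76.6  44.5]
 [ -4.   -0.3  76.6  44.5]
 [  5.2  -0.4  75.7  44.3]
 [ 14.4  -0.4  76.5  44.5]
 [ 23.9  -0.4  76.9  44.5]
 [ 34.   -0.4  76.   44.4]]
tilt rad -0.01037154176484404 z mid top 0.07651965072197706 yaw rad -1.5335712903071785e-06 y mid -0.00040274884079506
```

```bash
python3 -c "
from shot import *
st();print(env.hand_in())"
```

```text
t 16.88 tcp [ 0.5634 -0.1868  0.1718] yaw_y 65.74 gap 0.0658 F [ 0.16 -0.13  0.37] q [-0.45  0.37 -0.02  1.18 -0.   -0.03]
the job is handed in; nothing more can be done
None
```

The sample on the mat was the green shirt, so I mounted the bare T-shaped blank in the vice and handed the job in at about 17 s of the 43 s allowed. No verdict was reported.

**How it went:** I gripped the blank at the waist and tilted it about 16° by pressing its wide end on the far upright. I then pushed the narrow end into the far jaw, with spring force and position putting the jaw back 15–20 mm. Next I lowered the wide end inside the near lip, let the springs centre it, opened the gripper and moved clear.

**Last camera checks:**

| Check | Measured | Allowed |
|---|---|---|
| Near / far jaw pushed back | about 4.3 / 3.7 mm | at least 1.5 mm each |
| Offset along the vice (x) | about -0.8 mm | ±4 mm |
| Offset across the vice (y) | about -0.4 mm | ±9 mm |
| Tilt | about 0.01 rad | 0.06 rad |
| Yaw | about 0 rad | 0.09 rad |

**One reading slightly off:** the blank's centre measured about 72.5 mm high, against the nominal 70 mm. That is inside the ±4 mm allowed, and close to the 2 mm calibration error plus pixel noise.

In the last top picture, the other blanks, painted bodies and bystanders looked unmoved. The robot was touching nothing at hand-in.

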